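# Open the dead till with its release dowel

## Robot

A 6-joint arm with a two-finger parallel gripper is mounted at the origin on the work surface. World frame = base frame: x ahead of the robot, y to its left, z up, the work surface at z = 0. Lengths are in m, angles in rad, forces in N, time in s.
With the tool pointing down it reaches from about 0.225 to 0.875 m from the base axis. Payload 3.4 kg.
Tool frame: the origin (TCP) lies at the very end of the fingers, on their centre line; the grasp point (between the pads) lies 19 mm behind it; z points along the fingers, y is the direction in which the jaws open and shut (so a half turn about z gives the same grasp; the last joint's range is limited). The gripper opens to 85 mm and grips with 20 to 120 N. Pads are 22 mm wide; open, the fingers measure 114 mm over their backs; the gripper's body (76 mm by 85 mm) begins 54 mm behind the grasp point. The pads swing forward as they close: fully open they stand 13 mm farther back than shut.
Start: joints at [1.136, 0.276, 1.505, -0, 1.361, -0.121], TCP at [0.178, 0.547, 0.231] pointing down, gripper open.
Joint ranges: [-2.89, 2.89], [-0.75, 2.08], [0.22, 2.7], [-1.18, 4.32], [0.11, 2.71], [-2.7, 2.7]. Speed limits (rad/s): [2.57, 2.57, 3.14, 3.14, 3.14, 3.14].

## Interface

Orientations are given as a unit quaternion [w, x, y, z].
In Python, from rig import get_state, get_image, calibration, sign_off gives the robot as it stands. The module is installed in compiled form; this text tells all that it offers.
- The arm moves only by the tool drive_tool, never from a script. Its argument "targets" is one flat list of numbers, 7 for each row, row after row: the turn, a rotation vector about the tool's x, y, z in degrees, then the shift along the tool's x, y, z in mm, then the opening, from 0 (shut) to 1 (fully open). In form: [wx, wy, wz, tx, ty, tz, fingers, wx, wy, wz, tx, ty, tz, fingers, ...]. A call has 1 to 12 rows; each row shifts and turns the commanded pose from where the row before left it, along the tool's axes as they then stand; what a row does not reach is not made up. A row lasts 1/8 s, in which the tool goes at most 62.5 mm and 10.7 degrees, less where a joint would pass 70% of its speed; a pose out of reach is approached as far as the arm can. A call is refused whole if a number of a shift passes 62.5 or a number of a turn 10.7, either way. A call with a gripper value outside its range is refused whole. The fingers move at their own pace and stop on an object; "grip_force" is the grip in N (left out, the last holds). Time passes only in rows, so rows that do not move let the fingers close. It gives the time, the measured TCP pose, the force and the opening at its end, in the units of the state.
- get_state(): the state, without advancing time (a new reading comes with each control period).
- get_image(name): name is "side" or "top"; returns the picture (384x512x3 uint8, red, green, blue); there is no depth.
- calibration(name): a dict with "mtx" (3x3 intrinsics, pixels), "distortion" ([k1, k2, p1, p2, k3] as OpenCV has them; the pictures are not rectified), "world_to_cam" (4x4, takes a point from world to camera coordinates). Camera axes: x right, y down, z forward; pixel columns grow to the right and rows downward; lengths in m; the calibration is good to about 2 mm. A picture is of the moment at which its call begins. calibration takes no time and is no camera call.
- sign_off(): hands the job in, once; it reports no verdict.
The state is a dict: "clock": time; "qpos": joint angles; "qd": joint speeds; "effort": joint torques, N m; "position": TCP position; "ee_rot": TCP orientation; "contact_force": force on the tool from outside, world axes, zero at the start; "moment": the same for the moment, N m; "width": finger opening in m.
Only numpy, scipy, OpenCV 4.12 (cv2) and the standard library are available. Lean on these libraries where they do the work, as an engineer would, in place of code of your own. Each camera call takes 0.05 s, during which the arm holds its last target.

## Task

The power is out and the till stays locked. Take the wooden dowel from its rest, put it through the round hole in the back of the till and press the spring latch inside, gently, until it gives and the cash drawer springs ajar; do not ram the latch. Then draw the drawer out to its stop and lay the dowel back in its rest, leaving the gift box, price stand and card terminal where they are.

Things in the scene. Friction and masses are not known exactly. Their poses are not given: they have to be found in the camera images.
- till: White compact cash drawer, fixed: 300 wide (its y), 240 deep (its x), 108 high. Origin: centre of its underside. Its +x axis points out of the closed back panel (with the hole and cable sockets), -x towards the drawer front; z up.
- release_hole (a point): Centre of the round release hole, 20 mm diameter with a flat black grommet 30 mm across, on the outer face of the till's 4 mm thick grey back panel, 55 mm above the counter and 50 mm from the panel's middle on the till's +y side (the small black cable sockets on the other half are no holes). Axes as the till's: the dowel goes in level along -x.
- latch: Steel rocker latch inside; origin on its pivot, 28 mm above the hole's axis. Straight behind the hole it carries a 24 mm round push stud, its face 10 to 32 mm behind the panel's outer face: set differently on each till, so only felt. It resists from 4 N, frees the drawer after 8 mm of travel at 8 to 15 N, meets a rigid stop at 11 mm; over 30 N bends it. Springs back when let go.
- drawer (a joint): How far the cash drawer is out, in m, along the till's -x: 0 latched shut, 0.125 at its stop. Once freed, a spring kicks it out by about 0.055 in about half a second; from there it stays where it is left and slides with 3 to 5 N.
- drawer_lip (a point): Middle of the top edge of the drawer's front panel, 91 mm above the counter; moves with it. The panel is upright, 300 wide along the till's y, 12 thick along its x, plain (no handle). Behind it, up to the till's front edge, the tray is open down to partitions 39 mm above the counter: with the drawer ajar, fingers can reach behind the panel or pinch its top edge.
- dowel_center (a point): Centre of the loose wooden dowel: 12 mm diameter, 180 mm long along its own x, round ends, 30 g. At the start it lies level in the two V notches of its rest, its axis 40 mm above the counter.
- rest: Dark wooden dowel rest, fixed: base 112 x 56 x 8 high, origin at the centre of its underside. Two V notches 84 mm apart along its x (each 12 mm thick, 31 mm wide at the top, reaching 44 mm high) carry the dowel along its x with the dowel's axis 40 mm above the counter; the 72 mm between them is open down to the base for the fingers.
- gift_box: Bystander: loose maroon gift box with lid, 176 long (its x) x 126 x 55 high, on the robot's right. Origin: centre of its underside.
- price_stand: Bystander: loose clear price stand with a white card, foot 55 x 110, about 77 high, behind the till. Origin: centre of its underside.
- card_terminal: Bystander: loose black card terminal, 170 x 78 x 51 high. Origin: centre of its underside.
Not all that is in view belongs to the job. There is more than one size of the rest; the job needs the largest.

How it is judged:
On the way, in this order (a step that is already met when the one before it is completed fails the run):
1. the dowel presses the latch while the drawer is still shut (contact force between dowel and latch above 1 N and value of joint drawer below 0.01 m), for 0.02 s.
2. the drawer springs ajar (value of joint drawer above 0.035 m), for 0.2 s.
At the end, for the whole second after the job is handed in: The drawer is out to within 10 mm of its stop; the dowel lies still in both notches of its rest, centred along it to within 30 mm (either end first) (value of joint drawer above 0.115 m and z of dowel_center in the frame of rest between 0.034 and 0.047 m and x of dowel_center in the frame of rest between -0.03 and 0.03 m and y of dowel_center in the frame of rest between -0.01 and 0.01 m and angle between the x axis of dowel_center and the x axis of rest, either way round below 0.15 rad and linear speed of dowel below 0.02 m/s); the robot touches nothing.
It fails at once if the latch was rammed: the dowel pressed it with more than 30 N (contact force between dowel and latch above 30 N).
It fails at once if the gift box was shoved more than 40 mm (distance of gift_box from where it was at the start of the episode above 0.04 m).
It fails at once if the price stand was shoved more than 40 mm or knocked over (distance of price_stand from where it was at the start of the episode above 0.04 m or angle between price_stand's own z axis and vertical above 0.5 rad).
It fails at once if the card terminal was shoved more than 40 mm (distance of card_terminal from where it was at the start of the episode above 0.04 m).
It also fails if it takes over 61 s, if anything falls off the work surface, if the arm or the gripper's body presses on something with over 40 N, if the wrist force passes 120 N, or if a joint passes its speed limit or range.

## Working session

There is one attempt and no reset: what is moved stays moved. The work goes in short steps, Python scripts to look and compute and a tool call to move; the robot and the scene stay as the last step left them, time stands still between calls to the robot, and variables do not carry over. Pictures are saved under pics/ and viewed, and the job is handed in when it is done.

Besides the shell and the picture viewer there is one more tool, called after "Emit:" by a JSON object that holds its "op" and its "data", one argument or row to a line. drive_tool: Moves the arm, as the interface text tells. Its arguments: {"type":"object","properties":{"targets":{"type":"array"},"grip_force":{"type":"number"}},"required":["targets"]}

```bash
mkdir -p pics; python3 - <<'E'
from rig import *
import cv2
for n in("side","top"):
    im=get_image(n); cv2.imwrite(f"pics/{n}0.png",im[:,:,::-1])
    c=calibration(n); print(n,c)
print(get_state())
E
```

```text
side {'mtx': array([[424.75037222,   0.        , 255.83112694],
       [  0.        , 424.75037222, 191.87605875],
       [  0.        ,   0.        ,   1.        ]]), 'distortion': array([0.01332073, 0.        , 0.        , 0.        , 0.        ]), 'world_to_cam': array([[-0.99249159, -0.12177384, -0.01147027,  0.53979226],
       [-0.08757531,  0.77295382, -0.62838918,  0.1156971 ],
       [ 0.08538735, -0.62266646, -0.77781455,  1.41156536],
       [ 0.        ,  0.        ,  0.        ,  1.        ]])}
top {'mtx': array([[399.44244117,   0.        , 260.8753157 ],
       [  0.        , 399.44244117, 193.41352222],
       [  0.        ,   0.        ,   1.        ]]), 'distortion': array([-0.06367062,  0.        ,  0.        ,  0.        ,  0.        ]), 'world_to_cam': array([[ 1.65558803e-02, -9.99860044e-01,  2.40713886e-03,
        -6.88402093e-02],
       [-9.95643310e-01, -1.67069082e-02, -9.17348231e-02,
         5.44182161e-01],
       [ 9.17622002e-02, -8.77900947e-04, -9.95780562e-01,
         1.52131165e+00],
       [ 0.00000000e+00,  0.00000000e+00,  0.00000000e+00,
         1.00000000e+00]])}
{'clock': 0.1, 'qpos': array([ 1.13596394e+00,  2.76523041e-01,  1.50600409e+00,  1.85797504e-05,
        1.36067728e+00, -1.20986474e-01]), 'qd': array([ 0.0001374 , -0.00255652, -0.00439144, -0.00014768,  0.00060707,
        0.00039889]), 'effort': array([ 1.18758133e-03, -4.17701733e+01, -2.46405137e+01, -2.60750012e-04,
        5.86288239e-03, -2.20822852e-05]), 'position': array([0.17730925, 0.54649496, 0.23053214]), 'ee_rot': array([-2.29824368e-04,  1.56281588e-01,  9.87712213e-01, -7.72463770e-04]), 'contact_force': array([ 0.26003682,  0.21545641, -0.23338465]), 'moment': array([0.02369504, 0.01969595, 0.05120125]), 'width': 0.08567463424383959}
```

View pics/side0.png

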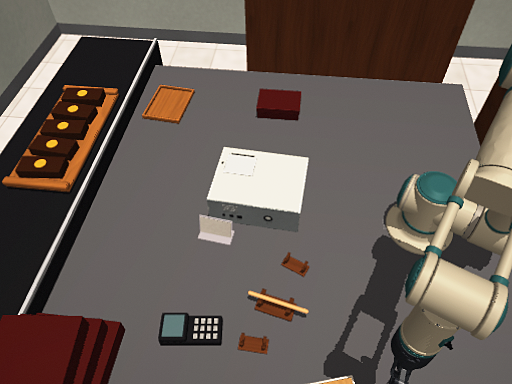

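View pics/top0.png

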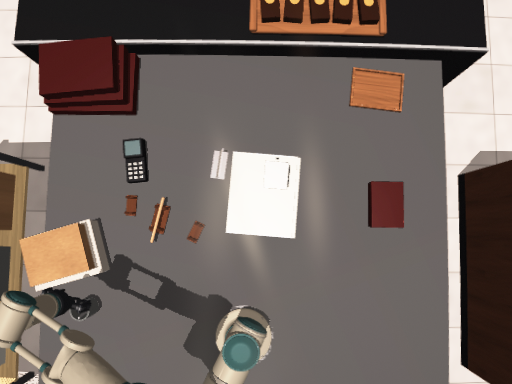

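The side view shows the till at about (258,190) with its back panel facing the camera and the hole at about (267,218). Things that could be taken for the rest, in the side view: (295,264) small and empty, (277,305) large and carrying the dowel, and (253,343) small and empty. The thin light stick at (335,380) and the tray are distractors. I pick the rest at (277,305) and check it in close crops.

```bash
python3 - <<'E'
import cv2
a=cv2.imread("pics/side0.png"); b=cv2.imread("pics/top0.png")
cv2.imwrite("pics/c1.png",cv2.resize(a[240:360,220:330],None,fx=5,fy=5,interpolation=cv2.INTER_CUBIC))
cv2.imwrite("pics/c2.png",cv2.resize(a[140:250,190:320],None,fx=5.4,fy=5.4,interpolation=cv2.INTER_CUBIC))
cv2.imwrite("pics/c3.png",cv2.resize(b[140:250,110:310],None,fx=4,fy=4,interpolation=cv2.INTER_CUBIC))
E
```

```text
(no output)
```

View pics/c1.png

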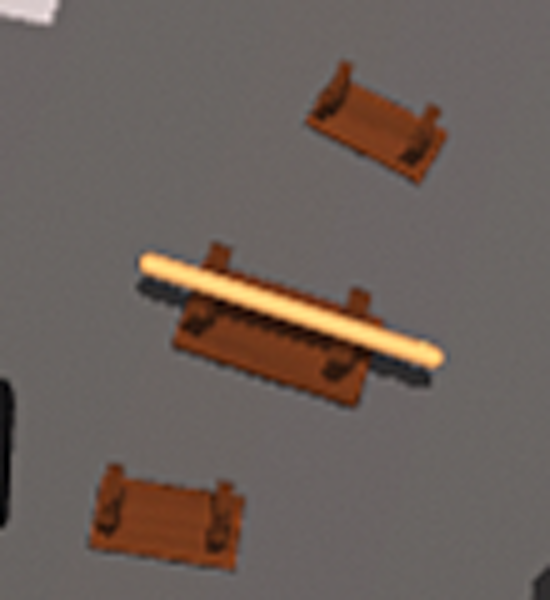

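View pics/c2.png

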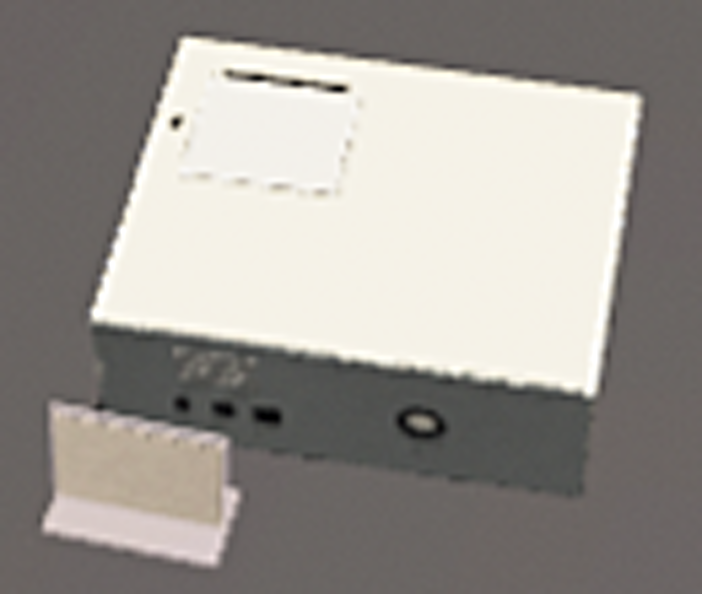

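View pics/c3.png

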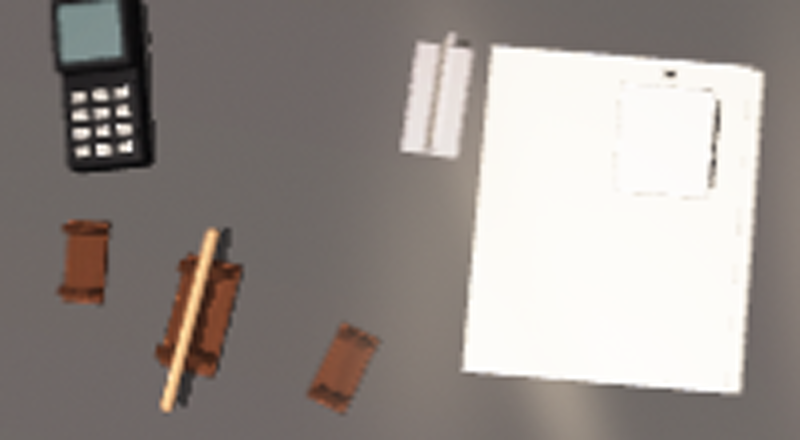

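```bash
cat > h.py <<'E'
import numpy as np, cv2
from rig import *
from scipy.optimize import least_squares
from scipy.spatial.transform import Rotation as R
CAL={n:calibration(n) for n in("side","top")}
def proj(n,P):
    c=CAL[n]; W=np.array(c["world_to_cam"]); rv=cv2.Rodrigues(W[:3,:3])[0]
    return cv2.projectPoints(np.atleast_2d(np.float64(P)),rv,W[:3,3],c["mtx"],np.array(c["distortion"]))[0][:,0]
def planept(n,uv,z):
    return least_squares(lambda p:(proj(n,[p[0],p[1],z])[0]-uv),[.3,.4]).x
def crop(uv,s,off): return (np.array(uv)+.5)/s-.5+np.array(off)
def fit(obs,x0):
    # obs: list (cam, local pt, uv)
    def f(p):
        c,s=np.cos(p[2]),np.sin(p[2]); r=[]
        for n,l,uv in obs:
            r+=list(proj(n,[p[0]+c*l[0]-s*l[1],p[1]+s*l[0]+c*l[1],l[2]])[0]-uv)
        return np.array(r)
    q=least_squares(f,x0,loss='soft_l1'); return q.x,f(q.x).reshape(-1,2)
E
python3 - <<'E'
from h import *
S=lambda *u:crop(u,5.4,(190,140)); T=lambda *u:crop(u,4,(110,140)); D=lambda *u:crop(u,5,(220,240))
o=[("side",(.12,.15,.108),S(597,393)),("side",(.12,-.15,.108),S(93,320)),("side",(-.12,.15,.108),S(641,95)),("side",(-.12,-.15,.108),S(182,38)),("side",(.12,.05,.055),S(421,423)),
("top",(.12,-.15,.108),T(490,45)),("top",(-.12,-.15,.108),T(765,70)),("top",(-.12,.15,.108),T(742,392)),("top",(.12,.15,.108),T(463,372))]
p,r=fit(o,[.5,.0,1.57]);print(p,np.degrees(p[2]));print(r.round(1))
c,s=np.cos(p[2]),np.sin(p[2])
print("hole",p[0]+c*.12-s*.05,p[1]+s*.12+c*.05, "side only", planept("side",S(421,423),.055))
for n,f,a,b in(("side",D,(147,262),(434,357)),("top",T,(211,232),(167,408))):
    A=planept(n,f(*a),.04);B=planept(n,f(*b),.04);d=A-B
    print(n,A,B,(A+B)/2,np.linalg.norm(d),np.degrees(np.arctan2(d[1],d[0])))
# terminals, stand, gift box approximate
print("stand",planept("top",T(435,100),0),"term",planept("top",T(105,85),.05),"gift",planept("top",(387,205),.05),planept("top",(405,182),.05))
print("rest3",planept("top",T(345,368),.0), "rest2",planept("top",T(86,262),.0))
E
```

```text
[ 0.53734326 -0.06424108  1.50736151] 86.36545288220042
[[ 0.2 -0.1]
 [ 0.1  0.1]
 [ 0.4 -0.1]
 [ 0.9 -0.2]
 [ 0.8 -0.4]
 [ 0.9 -0.2]
 [-3.2 -1.3]
 [-3.4 -0.5]
 [ 0.5 -0.8]]
hole 0.49505089550645653 0.058687171934478144 side only [0.49762751 0.06039938]
side [0.52446435 0.31652314] [0.35731317 0.35462009] [0.44088876 0.33557162] 0.17143772908498722 -12.839479891715465
top [0.52127882 0.31846221] [0.35238896 0.35445299] [0.43683389 0.3364576 ] 0.1726821377184731 -12.029902109520894
stand [0.65932478 0.11056161] term [0.66100488 0.42489847] gift [ 0.50654063 -0.54300244] [ 0.59646037 -0.6145348 ]
rest3 [0.39338441 0.19168443] rest2 [0.49254776 0.45161305]
```

```bash
cat >> h.py <<'E'
def q2R(q): return R.from_quat(np.roll(np.array(q),-1))
def go(pos,yaw=None,m=45):
    """first turn by wz, then shift (tool axes after the turn, mm)"""
    s=get_state(); Rm=q2R(s["ee_rot"]).as_matrix(); p=s["position"]
    y=np.degrees(np.arctan2(Rm[1,0],Rm[0,0])); yaw=y if yaw is None else yaw
    cy,sy=np.cos(np.radians(yaw)),np.sin(np.radians(yaw))
    Rt=np.array([[cy,sy,0],[sy,-cy,0],[0,0,-1.]])
    e=(R.from_matrix(Rm).inv()*R.from_matrix(Rt)).as_rotvec(degrees=True)
    d=Rt.T@(np.array(pos)-p)*1000
    n=int(np.ceil(np.linalg.norm(d)/m))
    print("t",s["clock"],"pos",p.round(4),"yaw",y.round(2),"turn",e.round(2),"shift",d.round(1),"/%d ="%max(n,1),(d/max(n,1)).round(1),"F",np.round(s["contact_force"],1),"w",round(s["width"],4))
E
python3 -c "
from h import *
go([.439,.336,.231],167.6)
go([.439,.336,.021],167.6)"
```

```text
t 0.1 pos [0.1773 0.5465 0.2305] yaw 162.02 turn [-0.09 -0.02 -5.58] shift [-300.8 -149.4   -0.5] /8 = [-37.6 -18.7  -0.1] F [ 0.3  0.2 -0.2] w 0.0857
t 0.1 pos [0.1773 0.5465 0.2305] yaw 162.02 turn [-0.09 -0.02 -5.58] shift [-300.8 -149.4  209.5] /9 = [-33.4 -16.6  23.3] F [ 0.3  0.2 -0.2] w 0.0857
```

Emit:
{"op": "drive_tool", "data": {
  "targets": [0,0,-5.6,0,0,0,1,0,0,0,-37.6,-18.7,0,1,0,0,0,-37.6,-18.7,0,1,0,0,0,-37.6,-18.7,0,1,0,0,0,-37.6,-18.7,0,1,0,0,0,-37.6,-18.7,0,1,0,0,0,-37.6,-18.7,0,1,0,0,0,-37.6,-18.7,0,1,0,0,0,-37.6,-18.7,0,1,0,0,0,0,0,0,1,0,0,0,0,0,0,1],
  "grip_force": 60
}}

```text
clock: 1.48
position: [0.4387, 0.3364, 0.2309]
ee_rot: [-0.001, 0.108, 0.994, -0.0]
contact_force: [-0.2, 0.0, 0.3]
width: 0.0854
```

```bash
python3 -c "
from h import *
go([.439,.336,.021],167.6)
im=get_image('top')[:,:,::-1]
cv2.imwrite('pics/t1.png',cv2.resize(im[130:250,100:260],None,fx=5,fy=5,interpolation=cv2.INTER_CUBIC))"
```

```text
t 1.475 pos [0.4387 0.3364 0.2309] yaw 167.59 turn [-0.01 -0.09 -0.01] shift [ -0.4  -0.3 209.9] /5 = [-0.1 -0.1 42. ] F [-0.2  0.   0.3] w 0.0854
```

View pics/t1.png

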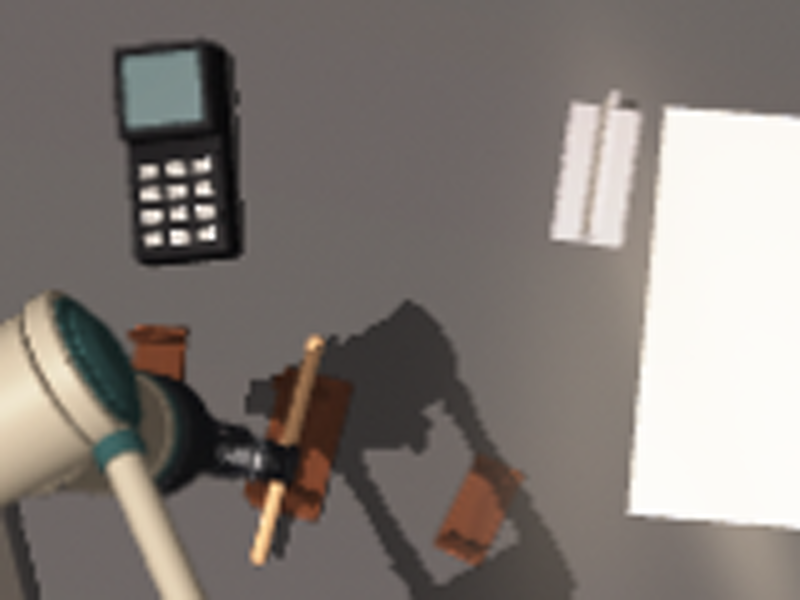

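The top crop shows the gripper at (280,460), over the dowel running (315,342) to (260,560), clear of the terminal at (180,150). I'm descending.

Emit:
{"op": "drive_tool", "data": {
  "targets": [0,0,0,0,0,40,1,0,0,0,0,0,40,1,0,0,0,0,0,40,1,0,0,0,0,0,35,1,0,0,0,0,0,25,1,0,0,0,0,0,18,1,0,0,0,0,0,12,1,0,0,0,0,0,0,1]
}}

```text
clock: 2.52
position: [0.4383, 0.3366, 0.0208]
ee_rot: [-0.001, 0.107, 0.994, -0.0]
contact_force: [0.1, 0.5, -0.0]
width: 0.0853
```

```bash
python3 -c "
from h import *
go([.439,.336,.021],167.6)
for n,(a,b,c,d) in (('top',(150,240,120,220)),('side',(250,360,220,330))):
  im=get_image(n)[:,:,::-1]
  cv2.imwrite('pics/%s2.png'%n,cv2.resize(im[a:b,c:d],None,fx=5,fy=5,interpolation=cv2.INTER_CUBIC))"
```

```text
t 2.525 pos [0.4383 0.3366 0.0208] yaw 167.68 turn [-0.05 -0.07  0.08] shift [-0.9 -0.5 -0.2] /1 = [-0.9 -0.5 -0.2] F [ 0.1  0.5 -0. ] w 0.0853
```

View pics/top2.png

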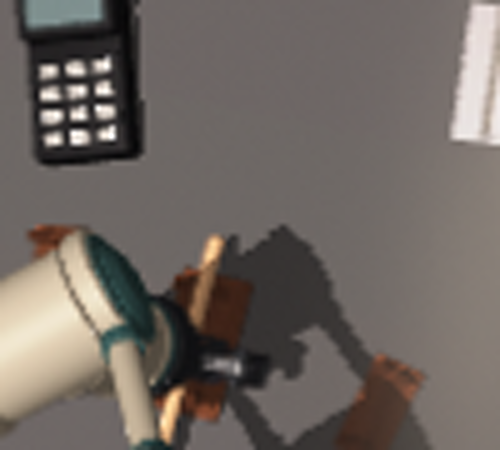

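View pics/side2.png

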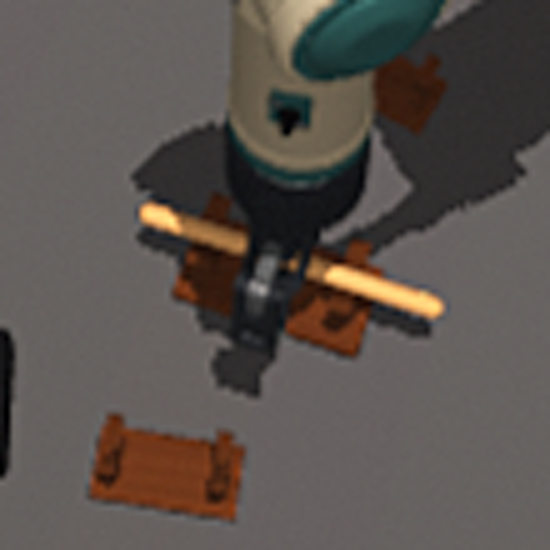

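The near finger is at side (258,310), and the jaws straddle the dowel between the notches at (215,225) and (355,265). I'm closing.

Emit:
{"op": "drive_tool", "data": {
  "targets": [0,0,0,0,0,0,0,0,0,0,0,0,0,0,0,0,0,0,0,0,0,0,0,0,0,0,0,0,0,0,0,0,0,0,0,0,0,0,0,0,0,0,0,0,0,0,0,0,0,0,0,0,0,0,0,0],
  "grip_force": 50
}}

```text
clock: 3.62
position: [0.4395, 0.3366, 0.0215]
ee_rot: [0.0, 0.108, 0.994, 0.0]
contact_force: [-0.5, 1.1, 3.2]
width: 0.0105
```

```bash
python3 -c "
from h import *
go([.439,.336,.021],167.6)"
```

```text
t 3.625 pos [0.4395 0.3366 0.0215] yaw 167.61 turn [0.04 0.02 0.01] shift [ 0.3 -0.7  0.5] /1 = [ 0.3 -0.7  0.5] F [-0.5  1.1  3.2] w 0.0105
```

Emit:
{"op": "drive_tool", "data": {
  "targets": [0,0,0,0,0,-10,0,0,0,0,0,0,-20,0,0,0,0,0,0,-30,0,0,0,0,0,0,-30,0,0,0,10,0,0,0,0,0,0,10,0,0,0,0,0,0,10,0,0,0,0,0,0,10,0,0,0,0,0,0,10,0,0,0,0,0,0,10,0,0,0,0,0,0,10,0,0,0,0,0,0,10,0,0,0,0]
}}

```text
clock: 5.12
position: [0.4389, 0.3359, 0.1114]
ee_rot: [0.0, 0.724, 0.69, -0.0]
contact_force: [-0.1, 0.2, -0.4]
width: 0.0103
```

```bash
python3 -c "
from h import *
go([.5037,.1887,.11],86.4)"
```

```text
t 5.125 pos [0.4389 0.3359 0.1114] yaw 87.31 turn [-0.02  0.05  0.91] shift [-142.8   73.9    1.4] /4 = [-35.7  18.5   0.4] F [-0.1  0.2 -0.4] w 0.0103
```

Emit:
{"op": "drive_tool", "data": {
  "targets": [0,0,1,0,0,0,0,0,0,0,-28.5,14.8,0,0,0,0,0,-28.5,14.8,0,0,0,0,0,-28.5,14.8,0,0,0,0,0,-28.5,14.8,0,0,0,0,0,-28.5,14.8,0,0,0,0,0,0,0,25,0,0,0,0,0,0,25,0,0,0,0,0,0,15,0,0,0,0,0,0,10,0,0,0,0,0,0,0,0]
}}

```text
clock: 6.5
position: [0.5044, 0.1898, 0.0359]
ee_rot: [-0.0, 0.727, 0.686, -0.0]
contact_force: [-0.6, -0.1, 0.3]
width: 0.0105
```

```bash
python3 -c "
from h import *
go([.5037,.1887,.036],86.4)
for n,(a,b,c,d) in (('top',(140,250,170,310)),('side',(190,300,200,330))):
  im=get_image(n)[:,:,::-1]
  cv2.imwrite('pics/%s3f.png'%n,im)
  cv2.imwrite('pics/%s3.png'%n,cv2.resize(im[a:b,c:d],None,fx=5,fy=5,interpolation=cv2.INTER_CUBIC))"
```

```text
t 6.5 pos [0.5044 0.1898 0.0359] yaw 86.67 turn [-0.05  0.02  0.27] shift [-1.1 -0.7 -0.1] /1 = [-1.1 -0.7 -0.1] F [-0.6 -0.1  0.3] w 0.0105
```

View pics/top3.png

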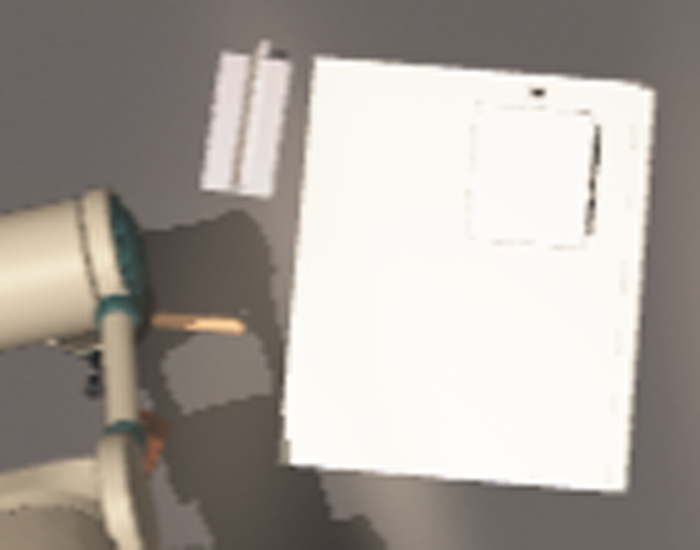

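View pics/side3.png

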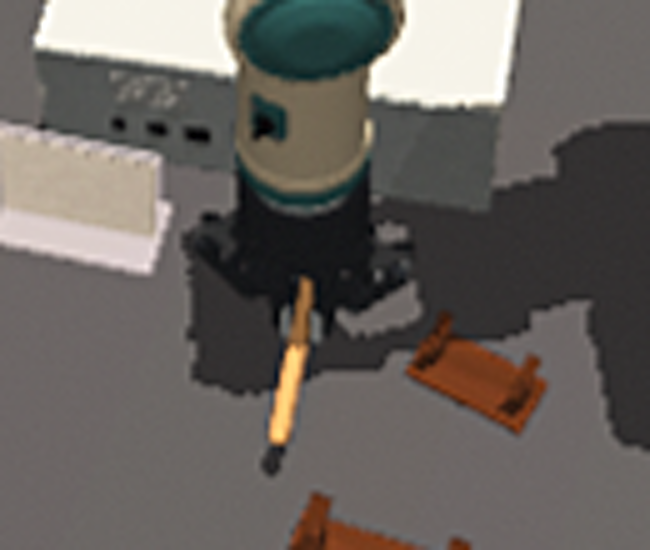

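```bash
python3 - <<'E'
from h import *
S=lambda *u:crop(u,5.4,(190,140)); T=lambda *u:crop(u,4,(110,140)); T3=lambda *u:crop(u,5,(170,140))
si=[("side",(.12,.15,.108),S(597,393)),("side",(.12,-.15,.108),S(93,320)),("side",(-.12,.15,.108),S(641,95)),("side",(-.12,-.15,.108),S(182,38)),("side",(.12,.05,.055),S(421,423))]
to=[("top",(.12,-.15,.108),T(490,45)),("top",(-.132,-.15,.091),T(765,70)),("top",(-.132,.15,.091),T(742,392)),("top",(.12,.15,.108),T(463,372))]
to3=[("top",(.12,-.15,.108),T3(315,58)),("top",(-.132,-.15,.091),T3(654,88)),("top",(-.132,.15,.091),T3(627,490)),("top",(.12,.15,.108),T3(286,463))]
for o in(si,to,to3,si+to+to3):
    p,r=fit(o,[.5,.0,1.57]);c,s=np.cos(p[2]),np.sin(p[2])
    print(p.round(4),np.degrees(p[2]).round(2),"hole",p[0]+c*.12-s*.05,p[1]+s*.12+c*.05);print(r.round(1).tolist())
s=get_state();p=s["position"];y=np.radians(86.67);tip=p[:2]-.09*np.array([np.cos(y),np.sin(y)])
print("tip FK",tip,proj("top",[*tip,.055]),"obs",T3(244,326),planept("top",T3(244,326),.055))
E
```

```text
[ 0.5388 -0.0635  1.5092] 86.47 hole 0.49629630814260284 0.05939715630548787
[[-0.2, 0.0], [-0.4, 0.3], [-0.1, -0.1], [0.4, -0.1], [0.4, -0.2]]
[ 0.536  -0.0637  1.5112] 86.59 hole 0.4932031873339441 0.059043216448476654
[[0.6, 0.3], [-0.7, 0.0], [-0.4, -0.1], [0.5, -0.3]]
[ 0.5361 -0.0649  1.5143] 86.76 hole 0.492918927318794 0.057693025347372355
[[0.3, 0.1], [-0.0, -0.2], [0.1, -0.1], [-0.4, 0.3]]
[ 0.5372 -0.064   1.5107] 86.55 hole 0.49449714647411974 0.05877233752184405
[[0.4, -0.1], [0.2, 0.3], [0.3, -0.2], [0.8, -0.1], [1.0, -0.3], [0.7, -0.0], [-0.6, -0.3], [-0.4, -0.4], [0.6, -0.6], [0.2, -0.4], [-0.1, -0.3], [-0.3, -0.3], [-0.8, -0.2]]
tip FK [0.50000812 0.10013586] [[218.50230818 203.87379719]] obs [218.4 204.8] [0.49648716 0.10043271]
```

```bash
python3 - <<'E'
from h import *
a=cv2.imread("pics/side3f.png");b=cv2.imread("pics/top3f.png")
A=cv2.resize(a[235:295,240:280],None,fx=10,fy=10,interpolation=cv2.INTER_CUBIC)
B=cv2.resize(b[185:225,190:230],None,fx=10,fy=10,interpolation=cv2.INTER_CUBIC)
out=np.zeros((600,800,3),np.uint8);out[:,:400]=A;out[:400,400:]=B
cv2.imwrite("pics/c4.png",out)
s=get_state();p=s["position"];y=np.radians(86.67);d=np.array([np.cos(y),np.sin(y)])
for k in(.089,.06,.03): print(k,proj("side",[*(p[:2]+k*d),.055]),proj("top",[*(p[:2]-k*d),.055]))
E
```

```text
0.089 [[255.36229354 278.31826294]] [[218.23962293 203.85400936]]
0.06 [[257.12653816 269.56175213]] [[210.62564933 203.28012456]]
0.03 [[258.89920506 260.76443217]] [[202.75783157 202.68643189]]
```

View pics/c4.png

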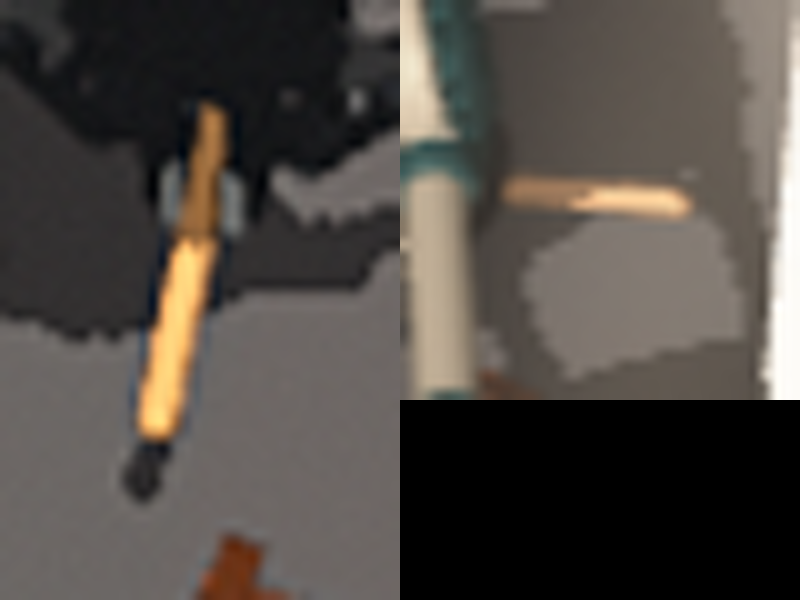

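The side crop puts the rear end of the dowel at pixel (255.0,278.7). FK predicts (255.3,278.6), so the side camera and FK agree. The top camera is about 3.8 mm off in x, and after correcting for that both cameras give the hole at x ≈ 0.497. The dowel is on the hole's axis, so I approach.

Emit:
{"op": "drive_tool", "data": {
  "targets": [0,0,0.2,-10,-0.4,0,0,0,0,0,-10,0,0,0,0,0,0,-8,0,0,0,0,0,0,-5,0,0,0,0,0,0,0,0,0,0]
}}

```text
clock: 7.22
position: [0.5023, 0.1563, 0.0363]
ee_rot: [-0.0, 0.729, 0.684, 0.0]
contact_force: [0.2, 0.4, 0.2]
width: 0.0103
```

```bash
python3 -c "
from h import *
go([.4968+.061*.09,.059+.998*.09,.036],86.5)
n,(a,b,c,d)= ('top',(185,225,200,250))
im=get_image(n)[:,:,::-1]
cv2.imwrite('pics/%s5.png'%n,cv2.resize(im[a:b,c:d],None,fx=12,fy=12,interpolation=cv2.INTER_CUBIC))"
```

```text
t 7.225 pos [0.5023 0.1563 0.0363] yaw 86.37 turn [-0.   -0.01 -0.13] shift [-7.5  0.5  0.3] /1 = [-7.5  0.5  0.3] F [0.2 0.4 0.2] w 0.0103
```

View pics/top5.png

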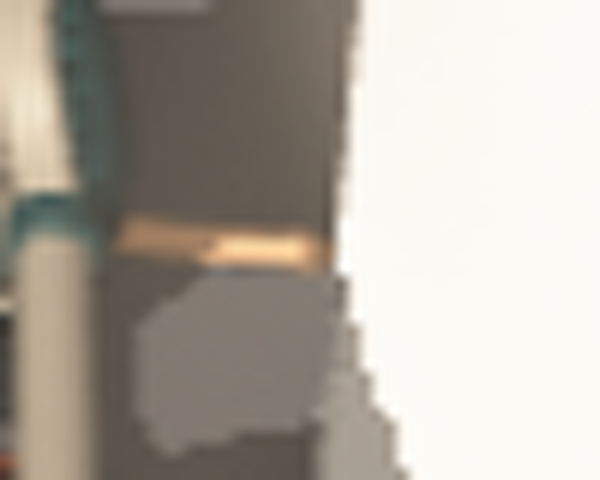

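The top crop shows the dowel tip at (325,255), just short of the till edge at (335,255) and in line. I'm entering the hole slowly and watching the force.

Emit:
{"op": "drive_tool", "data": {
  "targets": [0,0,0,-2.5,0.4,0,0,0,0,0,-2.5,0,0,0,0,0,0,-2.5,0,0,0,0,0,0,-2,0,0,0,0,0,0,0,0,0,0]
}}

```text
clock: 7.9
position: [0.5021, 0.1472, 0.0363]
ee_rot: [-0.0, 0.729, 0.685, 0.0]
contact_force: [0.1, -0.1, -0.2]
width: 0.01
```

Emit:
{"op": "drive_tool", "data": {
  "targets": [0,0,0,-2,0,0,0,0,0,0,-2,0,0,0,0,0,0,0,0,0,0]
}}

```text
clock: 8.28
position: [0.5018, 0.1432, 0.0363]
ee_rot: [-0.0, 0.729, 0.685, 0.0]
contact_force: [0.1, 0.5, -0.1]
width: 0.0102
```

Emit:
{"op": "drive_tool", "data": {
  "targets": [0,0,0,-2,0,0,0,0,0,0,-2,0,0,0,0,0,0,0,0,0,0]
}}

```text
clock: 8.65
position: [0.5016, 0.1392, 0.0363]
ee_rot: [-0.0, 0.729, 0.685, 0.0]
contact_force: [-0.3, -0.2, -0.6]
width: 0.0105
```

There is no contact and the tip is about 10 mm past the panel face, so it is through the hole. I continue, feeling for the stud.

Emit:
{"op": "drive_tool", "data": {
  "targets": [0,0,0,-2,0,0,0,0,0,0,-1,0,0,0,0,0,0,0,0,0,0]
}}

```text
clock: 9.02
position: [0.5014, 0.1363, 0.0363]
ee_rot: [-0.0, 0.729, 0.685, 0.0]
contact_force: [-0.1, -0.3, -0.7]
width: 0.0102
```

Emit:
{"op": "drive_tool", "data": {
  "targets": [0,0,0,-2,0,0,0,0,0,0,-1,0,0,0,0,0,0,0,0,0,0]
}}

```text
clock: 9.4
position: [0.5012, 0.1332, 0.0363]
ee_rot: [-0.0, 0.729, 0.685, 0.0]
contact_force: [-0.2, -0.4, -0.1]
width: 0.0103
```

Emit:
{"op": "drive_tool", "data": {
  "targets": [0,0,0,-2,0,0,0,0,0,0,-1,0,0,0,0,0,0,0,0,0,0]
}}

```text
clock: 9.78
position: [0.501, 0.1303, 0.0363]
ee_rot: [-0.0, 0.729, 0.685, 0.0]
contact_force: [-0.7, -0.0, 0.5]
width: 0.0103
```

Emit:
{"op": "drive_tool", "data": {
  "targets": [0,0,0,-2,0,0,0,0,0,0,-1,0,0,0,0,0,0,0,0,0,0]
}}

```text
clock: 10.15
position: [0.501, 0.128, 0.0364]
ee_rot: [-0.0, 0.729, 0.684, 0.001]
contact_force: [-0.7, 3.9, -0.9]
width: 0.0103
```

Emit:
{"op": "drive_tool", "data": {
  "targets": [0,0,0,-2,0,0,0,0,0,0,-1,0,0,0,0,0,0,0,0,0,0]
}}

```text
clock: 10.52
position: [0.5012, 0.1271, 0.0366]
ee_rot: [-0.001, 0.73, 0.684, 0.002]
contact_force: [-0.1, 10.9, -0.8]
width: 0.0104
```

Emit:
{"op": "drive_tool", "data": {
  "targets": [0,0,0,-2,0,0,0,0,0,0,-1,0,0,0,0,0,0,0,0,0,0]
}}

```text
clock: 10.9
position: [0.5012, 0.1252, 0.0367]
ee_rot: [-0.002, 0.73, 0.683, 0.003]
contact_force: [0.2, 14.8, -0.7]
width: 0.0098
```

Emit:
{"op": "drive_tool", "data": {
  "targets": [0,0,0,0,0,0,0,0,0,0,0,0,0,0]
}}

```text
clock: 11.15
position: [0.5011, 0.1252, 0.0367]
ee_rot: [-0.002, 0.73, 0.683, 0.003]
contact_force: [-0.2, 14.8, 0.2]
width: 0.0098
```

```bash
python3 -c "
from h import *
s=get_state();print(s['contact_force'],s['moment'],s['position'],q2R(s['ee_rot']).as_matrix().round(4))
for n,(a,b,c,d) in (('top',(130,250,190,320)),('side',(140,290,190,330))):
  im=get_image(n)[:,:,::-1]
  cv2.imwrite('pics/%s6.png'%n,cv2.resize(im[a:b,c:d],None,fx=4,fy=4,interpolation=cv2.INTER_CUBIC))"
```

```text
[-0.23642374 14.84697564  0.17773373] [ 2.25329622 -0.01605354 -0.01902683] [0.50113667 0.12518391 0.03665184] [[ 0.0656  0.9978  0.0018]
 [ 0.9978 -0.0657  0.0069]
 [ 0.007   0.0014 -1.    ]]
```

View pics/side6.png

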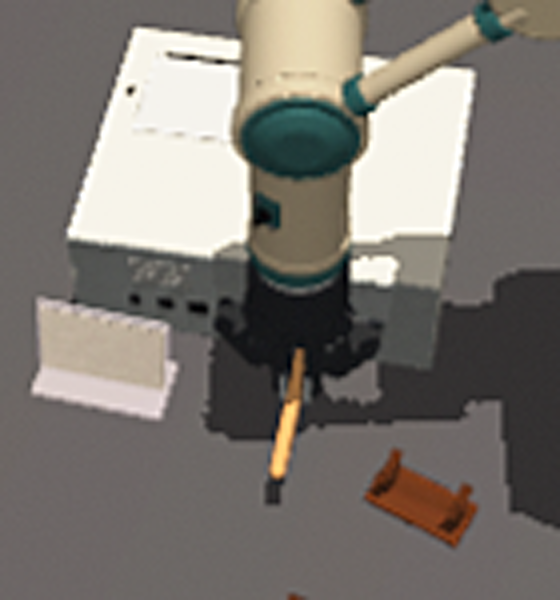

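View pics/top6.png

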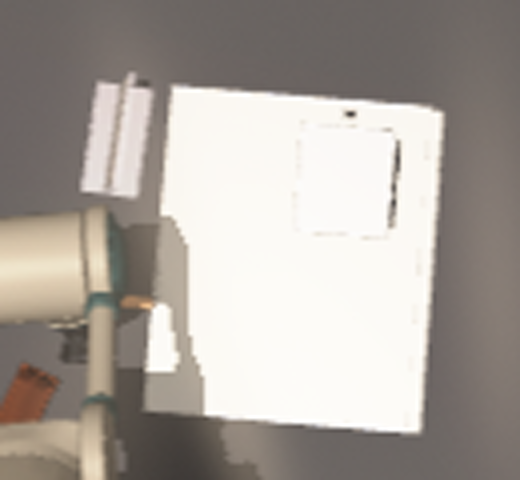

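Emit:
{"op": "drive_tool", "data": {
  "targets": [0,0,0,-1,0,0,0,0,0,0,0,0,0,0]
}}

```text
clock: 11.5
position: [0.5011, 0.1243, 0.0367]
ee_rot: [-0.002, 0.73, 0.683, 0.003]
contact_force: [-0.7, 15.0, -0.4]
width: 0.01
```

Emit:
{"op": "drive_tool", "data": {
  "targets": [0,0,0,-1,0,0,0,0,0,0,0,0,0,0]
}}

```text
clock: 11.75
position: [0.5009, 0.1226, 0.0366]
ee_rot: [-0.002, 0.73, 0.684, 0.003]
contact_force: [0.5, 12.7, 0.5]
width: 0.0102
```

```bash
python3 -c "
from h import *
s=get_state();p=s['position'];d=q2R(s['ee_rot']).as_matrix()[:,0]
g=p+np.array([0,0,.019])
for k in(.09,.1): print(proj('side',g+k*d))
im=get_image('side')[:,:,::-1]
cv2.imwrite('pics/side7.png',cv2.resize(im[215:275,240:290],None,fx=10,fy=10,interpolation=cv2.INTER_CUBIC))"
```

```text
[[259.25213616 258.40168329]]
[[258.64739267 261.27150618]]
```

View pics/side7.png

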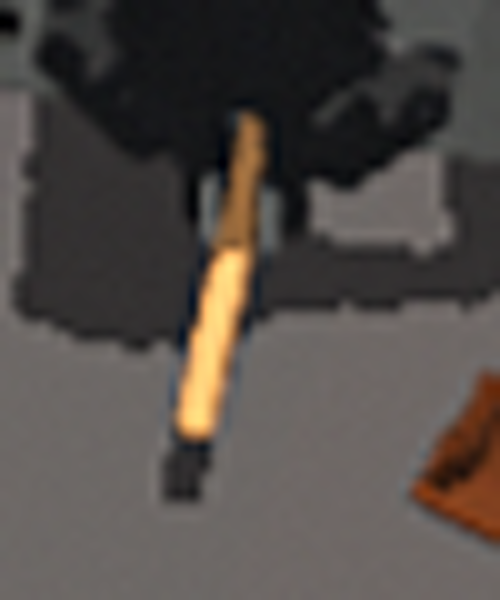

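The rear end of the dowel is at crop (195,437), i.e. pixel (259.0,258.2), against a prediction of (259.25,258.4). So the dowel is not slipping and the stud is really moving, by about 5 mm so far.

Emit:
{"op": "drive_tool", "data": {
  "targets": [0,0,0,-1,0,0,0,0,0,0,0,0,0,0]
}}

```text
clock: 12.05
position: [0.5008, 0.1215, 0.0366]
ee_rot: [-0.002, 0.73, 0.684, 0.002]
contact_force: [0.2, 11.7, 0.0]
width: 0.0101
```

Emit:
{"op": "drive_tool", "data": {
  "targets": [0,0,0,-1,0,0,0,0,0,0,0,0,0,0]
}}

```text
clock: 12.3
position: [0.5006, 0.1196, 0.0365]
ee_rot: [-0.001, 0.729, 0.684, 0.002]
contact_force: [-0.8, 8.6, -0.6]
width: 0.01
```

Emit:
{"op": "drive_tool", "data": {
  "targets": [0,0,0,-1,0,0,0,0,0,0,0,0,0,0]
}}

```text
clock: 12.55
position: [0.5005, 0.1186, 0.0365]
ee_rot: [-0.001, 0.729, 0.684, 0.002]
contact_force: [0.1, 10.0, -0.4]
width: 0.0102
```

```bash
python3 -c "
from h import *
im=get_image('top')[:,:,::-1]
print(get_state()['contact_force'])
cv2.imwrite('pics/top8.png',cv2.resize(im[130:250,190:340],None,fx=4,fy=4,interpolation=cv2.INTER_CUBIC))"
```

```text
[-4.85194061e-03  9.35797472e+00 -3.75411878e-01]
```

View pics/top8.png

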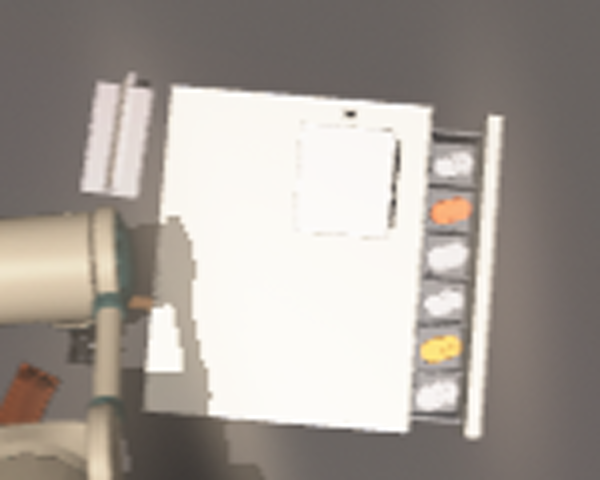

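The drawer is ajar, with its panel running from (495,118) to (472,438) in the top crop. I withdraw the dowel, lift it and turn it back.

Emit:
{"op": "drive_tool", "data": {
  "targets": [0,0,0,10,0,0,0,0,0,0,20,0,0,0,0,0,0,25,0,0,0,0,0,0,5,0,-10,0,0,0,0,0,0,-35,0,0,0,0,0,0,-35,0,0,0,-10,0,0,0,0,0,0,-10,0,0,0,0,0,0,-10,0,0,0,0,0,0,-10,0,0,0,0,0,0,-10,0,0,0,0,0,0,0,0,0,0,0]
}}

```text
clock: 14.1
position: [0.5039, 0.1753, 0.1168]
ee_rot: [0.0, 0.372, 0.928, -0.0]
contact_force: [-0.1, -0.7, 0.1]
width: 0.0103
```

Emit:
{"op": "drive_tool", "data": {
  "targets": [0,0,-10,0,0,0,0,0,0,-10,0,0,0,0,0,0,-10,0,0,0,0,0,0,0,0,0,0,0]
}}

```text
clock: 14.6
position: [0.5039, 0.1758, 0.1165]
ee_rot: [0.0, 0.12, 0.993, -0.0]
contact_force: [-0.7, -0.0, -0.1]
width: 0.0101
```

```bash
python3 -c "
from h import *
go([.4393,.3366,.1],167.6)"
```

```text
t 14.6 pos [0.5039 0.1758 0.1165] yaw 166.17 turn [-0.02  0.02 -1.43] shift [ 97.6 143.2  16.5] /4 = [24.4 35.8  4.1] F [-0.7 -0.  -0.1] w 0.0101
```

Emit:
{"op": "drive_tool", "data": {
  "targets": [0,0,-1.4,0,0,0,0,0,0,0,24.4,35.8,0,0,0,0,0,24.4,35.8,0,0,0,0,0,24.4,35.8,0,0,0,0,0,24.4,35.8,0,0,0,0,0,0,0,16,0,0,0,0,0,0,0,0]
}}

```text
clock: 15.48
position: [0.4376, 0.3357, 0.0988]
ee_rot: [-0.001, 0.106, 0.994, -0.001]
contact_force: [0.2, -0.1, -1.0]
width: 0.0095
```

```bash
python3 -c "
from h import *
go([.4393,.3366,.024],167.6)
for n,(a,b,c,d) in (('top',(150,240,120,220)),('side',(230,350,220,330))):
  im=get_image(n)[:,:,::-1]
  cv2.imwrite('pics/%s9.png'%n,cv2.resize(im[a:b,c:d],None,fx=5,fy=5,interpolation=cv2.INTER_CUBIC))"
```

```text
t 15.475 pos [0.4376 0.3357 0.0988] yaw 167.81 turn [-0.18 -0.13  0.21] shift [-1.5  1.2 74.8] /2 = [-0.8  0.6 37.4] F [ 0.2 -0.1 -1. ] w 0.0095
```

View pics/side9.png

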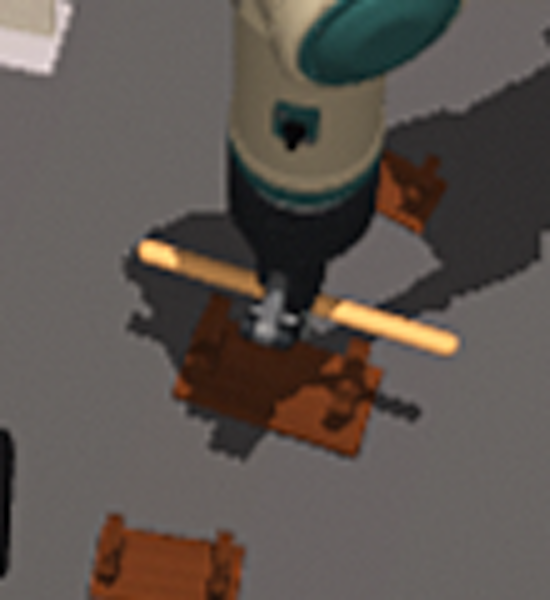

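Emit:
{"op": "drive_tool", "data": {
  "targets": [0,0,0,-1,0.8,30,0,0,0,0,0,0,25,0,0,0,0,0,0,12,0,0,0,0,0,0,0,0]
}}

```text
clock: 16.08
position: [0.44, 0.3366, 0.0329]
ee_rot: [-0.0, 0.107, 0.994, -0.0]
contact_force: [0.6, -0.2, -1.8]
width: 0.0101
```

```bash
python3 -c "
from h import *
go([.4393,.3366,.0215],167.6)"
```

```text
t 16.075 pos [0.44   0.3366 0.0329] yaw 167.75 turn [-0.05 -0.05  0.15] shift [ 0.7 -0.2 11.4] /1 = [ 0.7 -0.2 11.4] F [ 0.6 -0.2 -1.8] w 0.0101
```

Emit:
{"op": "drive_tool", "data": {
  "targets": [0,0,0,0,0,6,0,0,0,0,0,0,4,0,0,0,0,0,0,1,0,0,0,0,0,0,0,0]
}}

```text
clock: 16.58
position: [0.4399, 0.3374, 0.0226]
ee_rot: [0.0, 0.106, 0.994, 0.0]
contact_force: [-0.3, -0.7, 0.7]
width: 0.01
```

```bash
python3 -c "
from h import *
go([.4393,.3366,.0215],167.6)"
```

```text
t 16.575 pos [0.4399 0.3374 0.0226] yaw 167.83 turn [0.01 0.02 0.23] shift [ 0.4 -0.9  1.1] /1 = [ 0.4 -0.9  1.1] F [-0.3 -0.7  0.7] w 0.01
```

Down 0.8 mm more, then I open.

Emit:
{"op": "drive_tool", "data": {
  "targets": [0,0,0,0,-0.5,0.8,0,0,0,0,0,0,0,0.2,0,0,0,0,0,0,0.5,0,0,0,0,0,0,0.6,0,0,0,0,0,0,0.7,0,0,0,0,0,0,0.7,0,0,0,0,0,0,0.7]
}}

```text
clock: 17.45
position: [0.4398, 0.3369, 0.0215]
ee_rot: [0.0, 0.106, 0.994, 0.0]
contact_force: [0.6, -0.5, 0.3]
width: 0.0597
```

Emit:
{"op": "drive_tool", "data": {
  "targets": [0,0,0,0,0,-10,0.7,0,0,0,0,0,-20,0.7,0,0,0,0,0,-40,0.7,0,0,0,0,0,-50,0.7,0,0,0,0,0,-50,0.7,0,0,0,0,0,-20,0.7]
}}

```text
clock: 18.2
position: [0.4411, 0.3377, 0.2159]
ee_rot: [0.003, 0.106, 0.994, 0.002]
contact_force: [-0.3, 0.6, 1.0]
width: 0.0598
```

```bash
python3 - <<'E'
from h import *
T=lambda *u:crop(u,4,(190,130))
a=planept("top",T(495,118),.091);b=planept("top",T(472,438),.091);print(a,b,(a+b)/2)
for n,(a,b,c,d) in (('top',(130,250,110,310)),('side',(130,350,190,340))):
  im=get_image(n)[:,:,::-1]
  cv2.imwrite('pics/%s10.png'%n,cv2.resize(im[a:b,c:d],None,fx=4 if n=='top' else 2.7,fy=4 if n=='top' else 2.7,interpolation=cv2.INTER_CUBIC))
p=np.array([.5385,-.064]);dx=np.array([np.cos(np.radians(86.5)),np.sin(np.radians(86.5))])
tgt=p+dx*(-.12-.026); print(tgt, proj("top",[*tgt,.091]))
go([*tgt,.23],86.5)
E
```

```text
[ 0.67132428 -0.25401721] [ 0.37341608 -0.23424499] [ 0.52237018 -0.2441311 ]
[ 0.52958691 -0.20972768] [[301.30523314 196.66705333]]
t 18.3 pos [0.4412 0.3378 0.2152] yaw 167.82 turn [4.500e-01 5.000e-02 8.132e+01] shift [-541.1  121.6  -14.8] /13 = [-41.6   9.4  -1.1] F [ 0.6  0.4 -0.2] w 0.0597
```

View pics/top10.png

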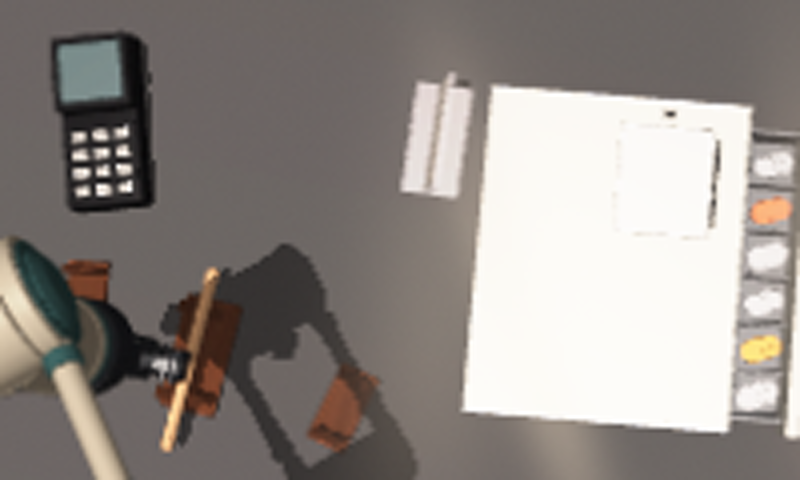

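View pics/side10.png

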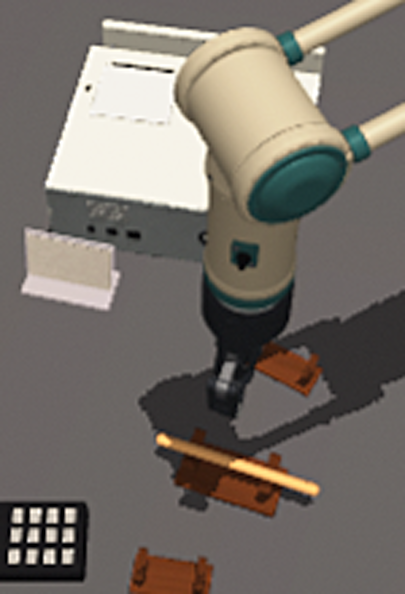

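The dowel lies in both notches: in the side crop it runs (162,438) to (315,490), over the posts at (197,440) and (272,470). Next I go to the drawer with the fingers closed.

Emit:
{"op": "drive_tool", "data": {
  "targets": [0,0,10,0,0,0,0,0,0,10,0,0,0,0,0,0,10,0,0,0,0,0,0,10,0,0,0,0,0,0,10,0,0,0,0,0,0,10,0,0,0,0,0,0,10,0,0,0,0,0,0,10,0,0,0,0,0,0,1.3,0,0,0,0],
  "grip_force": 40
}}

```text
clock: 19.42
position: [0.4391, 0.3365, 0.2103]
ee_rot: [-0.0, 0.728, 0.686, -0.001]
contact_force: [-0.3, -1.0, -0.5]
width: -0.0002
```

Emit:
{"op": "drive_tool", "data": {
  "targets": [0,0,0,-45,10,0,0,0,0,0,-45,10,0,0,0,0,0,-45,10,0,0,0,0,0,-45,10,0,0,0,0,0,-45,10,0,0,0,0,0,-45,10,0,0,0,0,0,-45,10,0,0,0,0,0,-45,10,0,0,0,0,0,-45,10,0,0,0,0,0,-45,10,0,0,0,0,0,-45,10,0,0,0,0,0,-46,11,0,0]
}}

```text
clock: 20.92
position: [0.5274, -0.2117, 0.2108]
ee_rot: [-0.001, 0.727, 0.686, -0.0]
contact_force: [0.7, 0.6, 0.3]
width: -0.0
```

Emit:
{"op": "drive_tool", "data": {
  "targets": [0,0,0,0,0,0,0,0,0,0,0,0,0,0]
}}

```text
clock: 21.18
position: [0.5271, -0.2099, 0.2107]
ee_rot: [-0.001, 0.728, 0.686, 0.0]
contact_force: [-0.6, 0.1, 0.9]
width: 0.0004
```

```bash
python3 - <<'E'
from h import *
go([.53,-.211,.06],86.5)
for n,(a,b,c,d) in (('top',(130,260,220,350)),('side',(90,230,190,340))):
  im=get_image(n)[:,:,::-1]
  cv2.imwrite('pics/%s11.png'%n,cv2.resize(im[a:b,c:d],None,fx=4,fy=4,interpolation=cv2.INTER_CUBIC))
E
```

```text
t 21.175 pos [ 0.5271 -0.2099  0.2107] yaw 86.56 turn [-0.09 -0.09  0.06] shift [ -0.9   3.  150.7] /4 = [-0.2  0.7 37.7] F [-0.6  0.1  0.9] w 0.0004
```

View pics/top11.png

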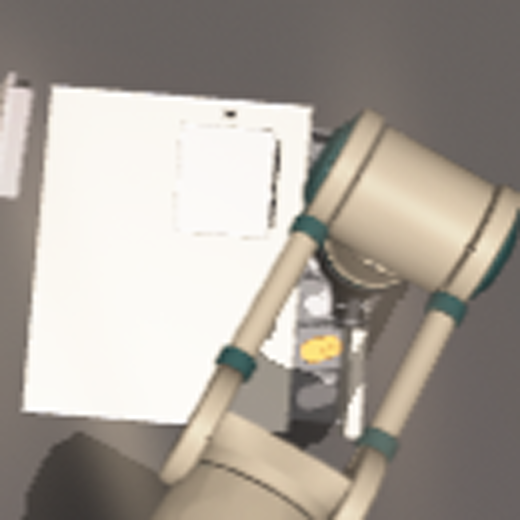

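The forearm hangs over the till and the panel shows at (357,380) in the crop. I descend into the gap in stages.

Emit:
{"op": "drive_tool", "data": {
  "targets": [0,0,0,-1,0,30,0,0,0,0,0,0,35,0,0,0,0,0,0,30,0,0,0,0,0,0,15,0,0,0,0,0,0,10,0,0,0,0,0,0,0,0]
}}

```text
clock: 22.02
position: [0.5278, -0.2111, 0.0915]
ee_rot: [-0.0, 0.728, 0.686, 0.0]
contact_force: [-0.4, 0.2, 0.8]
width: 0.0004
```

Emit:
{"op": "drive_tool", "data": {
  "targets": [0,0,0,0,0,10,0,0,0,0,0,0,10,0,0,0,0,0,0,6,0,0,0,0,0,0,0,0]
}}

```text
clock: 22.52
position: [0.5272, -0.2113, 0.0648]
ee_rot: [-0.001, 0.728, 0.685, -0.0]
contact_force: [0.8, -0.1, 0.4]
width: 0.0001
```

Emit:
{"op": "drive_tool", "data": {
  "targets": [0,0,0,-8,0,0,0,0,0,0,-8,0,0,0,0,0,0,-6,0,0,0,0,0,0,0,0,0,0]
}}

```text
clock: 23.02
position: [0.5265, -0.2342, 0.0657]
ee_rot: [0.0, 0.728, 0.685, -0.0]
contact_force: [0.0, 0.6, 0.6]
width: 0.0002
```

Emit:
{"op": "drive_tool", "data": {
  "targets": [0,0,0,-8,0,0,0,0,0,0,-8,0,0,0,0,0,0,-8,0,0,0]
}}

```text
clock: 23.4
position: [0.5248, -0.2575, 0.0656]
ee_rot: [-0.0, 0.728, 0.685, 0.0]
contact_force: [0.2, 4.5, 2.7]
width: 0.0002
```

Emit:
{"op": "drive_tool", "data": {
  "targets": [0,0,0,-8,0,0,0,0,0,0,-8,0,0,0]
}}

```text
clock: 23.65
position: [0.5238, -0.2739, 0.0656]
ee_rot: [-0.0, 0.728, 0.685, 0.0]
contact_force: [1.1, 3.8, 4.2]
width: 0.0002
```

Emit:
{"op": "drive_tool", "data": {
  "targets": [0,0,0,-6,0,0,0,0,0,0,0,0,0,0]
}}

```text
clock: 23.9
position: [0.5233, -0.2809, 0.0652]
ee_rot: [0.001, 0.728, 0.685, -0.001]
contact_force: [-0.0, -0.7, -0.3]
width: 0.0002
```

```bash
python3 - <<'E'
from h import *
go([.53,-.211,.06],86.5)
for n,(a,b,c,d) in (('top',(130,260,220,350)),('side',(90,230,190,340))):
  im=get_image(n)[:,:,::-1]
  cv2.imwrite('pics/%s12.png'%n,cv2.resize(im[a:b,c:d],None,fx=4,fy=4,interpolation=cv2.INTER_CUBIC))
E
```

```text
t 23.9 pos [ 0.5233 -0.2809  0.0652] yaw 86.52 turn [-0.01  0.11  0.02] shift [70.2  2.5  5.2] /2 = [35.1  1.2  2.6] F [-0.  -0.7 -0.3] w 0.0002
```

View pics/top12.png

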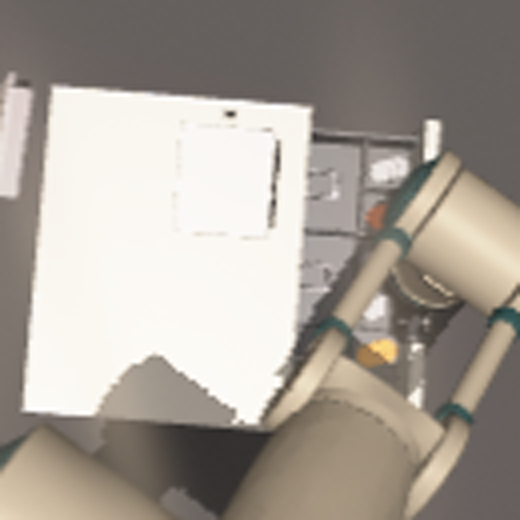

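The panel is now at crop (432,125), which puts the drawer about 105 mm out. I pull on slowly to the stop.

Emit:
{"op": "drive_tool", "data": {
  "targets": [0,0,0,-4,0,0,0,0,0,0,-4,0,0,0,0,0,0,-3,0,0,0]
}}

```text
clock: 24.38
position: [0.5225, -0.2899, 0.0652]
ee_rot: [-0.001, 0.728, 0.685, 0.0]
contact_force: [0.7, 3.0, -0.7]
width: 0.0
```

Emit:
{"op": "drive_tool", "data": {
  "targets": [0,0,0,-2,0,0,0,0,0,0,-2,0,0,0]
}}

```text
clock: 24.62
position: [0.5222, -0.2942, 0.0652]
ee_rot: [-0.001, 0.728, 0.685, -0.0]
contact_force: [-0.2, 4.2, -1.2]
width: 0.0001
```

Emit:
{"op": "drive_tool", "data": {
  "targets": [0,0,0,-2,0,0,0,0,0,0,-2,0,0,0]
}}

```text
clock: 24.88
position: [0.5221, -0.2955, 0.0652]
ee_rot: [-0.002, 0.729, 0.685, 0.002]
contact_force: [2.3, 12.8, 1.2]
width: -0.0001
```

The force rose to 12.8 N, so the drawer is at its stop. I back off and rise.

Emit:
{"op": "drive_tool", "data": {
  "targets": [0,0,0,6,0,0,0,0,0,0,8,0,0,0,0,0,0,0,0,-20,0,0,0,0,0,0,-40,0,0,0,0,0,0,-50,0,0,0,0,0,0,-50,0,0,0,0,-50,0,-10,0,0,0,0,-50,0,0,0,0,0,0,-50,0,0,0,0,0,0,-50,0,0,0,0,0,0,0,0,0,0]
}}

```text
clock: 26.25
position: [0.5101, -0.4883, 0.2345]
ee_rot: [0.001, 0.73, 0.684, -0.001]
contact_force: [-0.3, 0.8, -0.3]
width: 0.0
```

```bash
python3 - <<'E'
from h import *
go([.53,-.211,.06],86.5)
for n in('top','side'):
  im=get_image(n)[:,:,::-1]; cv2.imwrite('pics/%s13f.png'%n,im)
  a,b,c,d,s=(130,260,110,350,3.3) if n=='top' else (80,360,140,340,2.1)
  cv2.imwrite('pics/%s13.png'%n,cv2.resize(im[a:b,c:d],None,fx=s,fy=s,interpolation=cv2.INTER_CUBIC))
E
```

```text
t 26.25 pos [ 0.5101 -0.4883  0.2345] yaw 86.29 turn [-0.02  0.16 -0.21] shift [278.    3.  174.5] /8 = [34.8  0.4 21.8] F [-0.3  0.8 -0.3] w 0.0
```

View pics/top13.png

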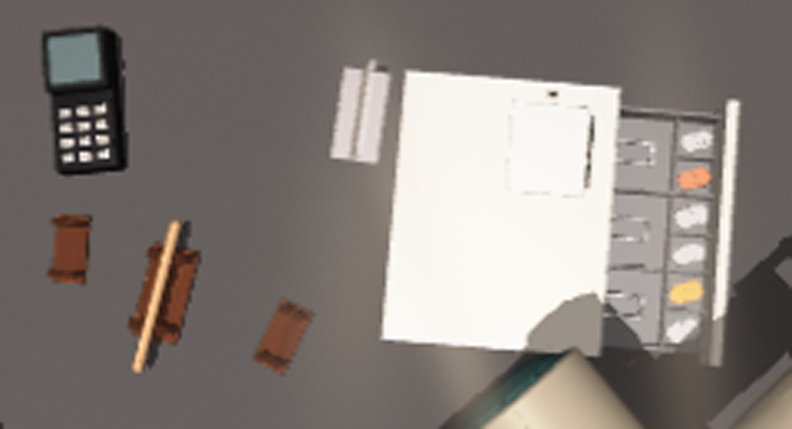

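View pics/side13.png

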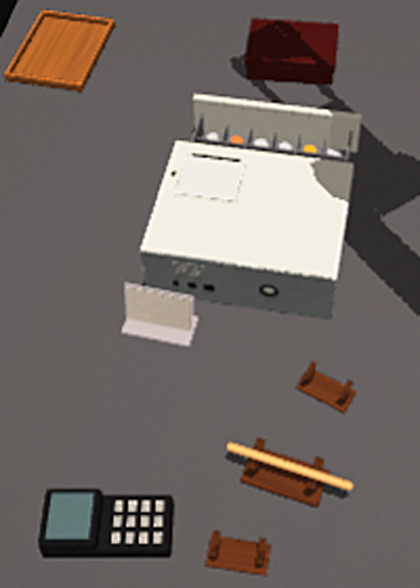

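The top crop has the dowel centre at full-image pixel (157.7,220.0), against (157.3,220.0) at the start. The drawer panel reads about 0.12 m out, and the bystanders are where they were. I'm handing in.

```bash
python3 -c "
from rig import *
s=get_state();print(s['clock'],s['contact_force'],s['qd'].round(3));print(sign_off())"
```

```text
26.35 [-0.77426017 -0.31556933  0.2291018 ] [ 0.027 -0.02   0.019  0.009  0.005 -0.002]
the job is handed in; nothing more can be done
None
```

The job is handed in at 26.4 s of the 61 s allowed: the drawer is out to its stop and the dowel is back in the large rest. The hand-in gives no verdict.

- **Latch:** I put the dowel through the release hole and found the stud about 21 mm behind the panel. I pressed it in 1 to 3 mm steps. The highest reading was 15 N at the wrist, and the latch gave after about 8 mm. The force is only reported at the end of each move, so I did not see any peaks in between.
- **Drawer:** I hooked it from behind its panel and pulled until the force rose to 12.8 N, which I took as the stop. The last picture puts it about 0.12 m out.
- **Dowel:** In the last pictures it lies across both notches, within half a pixel (about 2 mm) of where it started.
- **Bystanders:** The price stand and card terminal look unmoved. The gift box was only compared roughly, in the side view. The arm was clear of everything, with no contact force beyond sensor noise.
- **Disagreement:** The top camera read about 3.8 mm off in x compared with the arm and the side camera. I allowed for this when lining up with the hole.

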